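Pin the tube carriage to the shaker's drive fork

ROBOT

A 6-joint arm with a two-finger parallel gripper is mounted at the origin on the work surface. World frame = base frame: x ahead of the robot, y to its left, z up, the work surface at z = 0. Lengths are in m, angles in rad, forces in N, time in s.
With the tool pointing down it reaches from about 0.3 to 0.775 m from the base axis. Payload 14.6 kg.
Tool frame: the origin (TCP) lies between the finger pads; the fingertips stand 8 mm ahead of it and the grasp point (between the pads) lies 11 mm behind it (ctrl.tip_reach is the distance from the TCP to the fingertips, in m); y points along the fingers, z is the direction in which the jaws open and shut, and the axes are right-handed (so a half turn about y gives the same grasp; the last joint's range is limited). The gripper opens to 94 mm and grips with 3 to 60 N. Pads are 16 mm wide; open, the fingers measure 119 mm over their backs; the gripper's body (75 mm by 177 mm) begins 78 mm behind the grasp point.
Start: joints at [1.28, 0.3, 1.521, -0, 1.321, -0.067], TCP at [0.122, 0.536, 0.213] pointing down, gripper open.
Joint ranges: [-3.03, 3.03], [-0.79, 2.21], [0.23, 2.52], [-1.04, 4.18], [0, 3.07], [-2.55, 2.55]. Speed limits (rad/s): [2.22, 2.22, 2.57, 3.14, 3.14, 3.14].

INTERFACE

Orientations are given as [roll, pitch, yaw] about the fixed x, y, z axes, in that order (R = Rz(yaw) Ry(pitch) Rx(roll)).
In Python, from station import ctrl gives the robot as it stands.
- The arm moves only by the tool play_rows, never from a script. Its arguments are lists of equal length, an entry for each row: "twist": the turn, a rotation vector about the world's x, y, z as a fraction of full scale, a list of three; "travel": the shift along the world's x, y, z as a fraction of full scale, a list of three; "grip": the gripper's target within -1 to 1 (shut at 1, half-way at 0, fully open at -1). A call has 1 to 12 rows; each row shifts and turns the commanded pose from where the row before left it; what a row does not reach is not made up. Full scale, the value 1, is 5 cm for a shift and 90 degrees for a turn. A row lasts 1/10 s, in which the tool goes at most 50 mm and 8.59 degrees, less where a joint would pass 70% of its speed; a pose out of reach is approached as far as the arm can. A call with a number of a shift or a turn outside -1 to 1 is refused whole. A call with a gripper value outside its range is refused whole. The fingers move at their own pace and stop on an object; "force" is the grip in N (left out, the last holds). Time passes only in rows, so rows that do not move let the fingers close. It gives the time, the measured TCP pose, the force and the opening at its end, in the units of the state.
- ctrl.get_obs(): the state, without advancing time (a new reading comes with each control period).
- ctrl.camera(name): name is "scene" or "top" or "wrist"; returns a dict with "img" (400x640x3 uint8, red, green, blue), "vfov" (degrees; the focal length in pixels is half the picture's height over the tangent of half this angle, whatever the lens; pixels are square), "cx", "cy" (the principal point, pixels), "rvec" (rotation vector, rad) and "tvec" (3), from world to camera coordinates, as OpenCV has them. Camera axes: x right, y down, z forward; pixel columns grow to the right and rows downward; lengths in m; the calibration is good to about 2 mm. A picture is of the moment at which its call begins. There is no depth.
- ctrl.hand_in(): hands the job in, once; it reports no verdict.
Trained networks look in a picture, given as the dict that the camera call returned (one of the last four; its "shot" number tells which), for a name from the list of things; names that differ only in an ending like _2 or _b are one class to them, and where a whole thing is asked for, a point or a joint stands for the part that bears it (a point fixed in the world has none). Each returns a list of dicts, best first, with "confidence" (0 to 1); they miss things now and then, are a little off and sometimes report something else, mostly with a low value. They report only what shows in the picture. A call takes as long as a camera call. They do not tell look-alikes from the thing itself.
- ctrl.boxes_of(name, picture): "point" ([column, row] in pixels, amid what is visible of it).
- ctrl.trace(name, picture): "pixels" (400x640 bool, what is visible of it) and "point" ([column, row] in pixels, amid what is visible of it).
The state is a dict: "time_s": time; "qpos": joint angles; "joint_vel": joint speeds; "tau": joint torques, N m; "ee_pos": TCP position; "eef_rot": TCP orientation; "force": force on the tool from outside, world axes, zero at the start; "moment": the same for the moment, N m; "grip_width": finger opening in m.
Only numpy, scipy, OpenCV 4.12 (cv2) and the standard library are available. Lean on these libraries where they do the work, as an engineer would, in place of code of your own. Each camera call takes 0.05 s, during which the arm holds its last target.

TASK

The tube carriage's lug already sits in the fork of the blue laboratory shaker with the holes lined up. Take the blue-headed pin from the white pin rack, put it down through fork and lug, push it past the spring catch until the underside of its head seats on the fork, and let go. Leave the yellow-headed pin (too short for this joint) in the rack.

Things in the scene. Friction and masses are not known exactly. Their poses are not given: they have to be found in the camera images.
- blue_pin: Pin with blue knob head (upright cylinder 34 mm wide, 30 mm tall), head up in an outer hole of a white rack (54 x 200 mm, top 70 mm high, three 18 mm holes 70 mm apart, middle one empty). Steel shank 14 mm thick, 48 mm long, its last 14 mm tapering to a 5 mm tip. 80 g. Origin: centre of the head's underside, level with the rack's top when stored; z up through the head.
- yellow_pin: Bystander: the same head in yellow on a shank only 20 mm long, in the other outer hole of the rack. Origin and axes as for the blue pin. It stays in the rack.
- fork_hole (a point): Centre of the top rim of the fork's 20 mm hole, 54 mm above the bench: the head's underside seats here. z up, y towards the fixed blue shaker (80 mm away, up to 76 mm high). Two aluminium ears 50 x 50 x 8 mm, 14 mm apart, both with this hole. A brass spring ball in the lower ear keeps a dropped pin leaning and 5 to 15 mm proud: it needs a steady push down, up to about 10 N.
- lug_eye (a point): Centre of the top rim of the 20 mm hole in the carriage's steel lug (10 mm thick), between the ears, 10 mm below fork_hole and in line with it. The carriage (0.9 kg) stands loose on the bench on the -y side of the fork; its tubes with green caps begin 75 mm from the hole and are 80 mm high.
There are look-alikes about, which are no part of the job. There is more than one size of the blue_pin; the one meant has the size given above.

How it is judged:
At the end, for the whole second after the job is handed in: The blue pin goes down through the fork and the lug's eye with the underside of its head within 4 mm of the fork's top face, within 8 mm of the fork hole's centre and 10 mm of the lug eye's centre, upright within 10 degrees, released and at rest (z of blue_pin in the frame of fork_hole between -0.003 and 0.004 m and horizontal distance between blue_pin and fork_hole below 0.008 m and horizontal distance between blue_pin and lug_eye below 0.01 m and angle between blue_pin's own z axis and vertical below 0.17 rad and linear speed of blue_pin below 0.02 m/s); the robot touches nothing.
It fails at once if the yellow pin was moved by more than 30 mm (distance of yellow_pin from where it was at the start of the episode above 0.03 m).
It also fails if it takes over 40 s, if anything falls off the work surface, if the arm or the gripper's body presses on something with over 40 N, if the wrist force passes 120 N, or if a joint passes its speed limit or range.

## Working session

There is one attempt and no reset: what is moved stays moved. The work goes in short steps, Python scripts to look and compute and a tool call to move; the robot and the scene stay as the last step left them, time stands still between calls to the robot, and variables do not carry over. Pictures are saved under pics/ and viewed, and the job is handed in when it is done.

Besides the shell and the picture viewer there is one more tool, called after "Call:" as name(argument=value, ...) on one line, values as JSON. play_rows: Moves the arm, as the interface text tells. Its arguments: {"type":"object","properties":{"twist":{"type":"array"},"travel":{"type":"array"},"grip":{"type":"array"},"force":{"type":"number"}},"required":["twist","travel","grip"]}

```bash
mkdir -p pics; ls
cat > h.py <<'E'
import numpy as np,cv2,pickle
from station import ctrl
def snap(n,f):
    p=ctrl.camera(n); cv2.imwrite(f'pics/{f}.png',p['img'][:,:,::-1]); pickle.dump(p,open(f'pics/{f}.pkl','wb')); return p
def K(p):
    h,w=p['img'].shape[:2]; f=h/2/np.tan(np.radians(p['vfov'])/2)
    return np.array([[f,0,p['cx']],[0,f,p['cy']],[0,0,1]])
def ray(p,uv):
    R=cv2.Rodrigues(np.array(p['rvec'],float))[0]; t=np.array(p['tvec'],float).ravel()
    c=-R.T@t; d=R.T@np.linalg.inv(K(p))@np.array([uv[0],uv[1],1.]); return c,d
def at_z(p,uv,z):
    c,d=ray(p,uv); return c+d*(z-c[2])/d[2]
def proj(p,X):
    return cv2.projectPoints(np.array(X,float).reshape(-1,3),np.array(p['rvec'],float),np.array(p['tvec'],float),K(p),None)[0].reshape(-1,2)
def tri(obs):
    A=np.zeros((3,3));b=np.zeros(3)
    for p,uv in obs:
        c,d=ray(p,uv);d/=np.linalg.norm(d);M=np.eye(3)-np.outer(d,d);A+=M;b+=M@c
    return np.linalg.solve(A,b)
E
python3 - <<'E'
from h import *
for n in ['scene','top','wrist']:
    p=snap(n,n+'0'); print(n,[k for k in p],p['vfov'],np.round(ray(p,(320,200))[0],3))
    for o in ['blue_pin','yellow_pin','fork_hole','lug_eye']:
        print(o,[(np.round(d['point'],1),round(d['confidence'],2)) for d in ctrl.boxes_of(o,p)])
E
```

```text
pics
scene ['img', 'vfov', 'cx', 'cy', 'rvec', 'tvec', 'shot'] 48.13368655567782 [ 1.016 -0.153  0.89 ]
blue_pin [(array([273.7, 178.3]), 0.78), (array([275.6, 147.7]), 0.58), (array([213.8, 201. ]), 0.25)]
yellow_pin [(array([214.9, 200.7]), 0.8)]
fork_hole [(array([473.4, 222.9]), 0.69)]
lug_eye [(array([343.5, 255.8]), 0.62)]
top ['img', 'vfov', 'cx', 'cy', 'rvec', 'tvec', 'shot'] 49.32975892598491 [ 0.323 -0.035  0.944]
blue_pin [(array([365. , 289.4]), 0.78), (array([367.2, 237.9]), 0.53)]
yellow_pin [(array([436.8, 224.9]), 0.66)]
fork_hole [(array([169.2, 173.1]), 0.65)]
lug_eye []
wrist ['img', 'vfov', 'cx', 'cy', 'rvec', 'tvec', 'shot'] 62.70412548354424 [0.041 0.556 0.384]
blue_pin []
yellow_pin []
fork_hole []
lug_eye []
```

View pics/scene0.png

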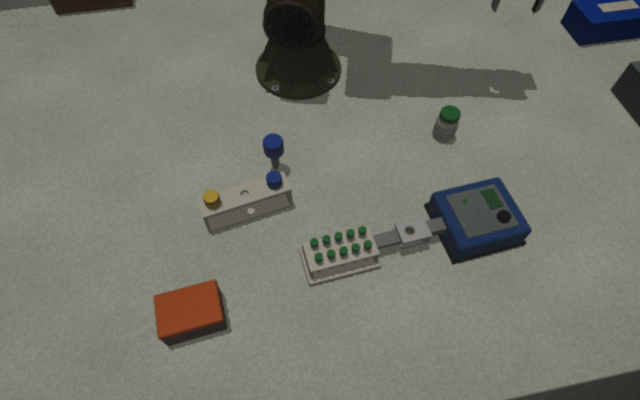

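View pics/top0.png

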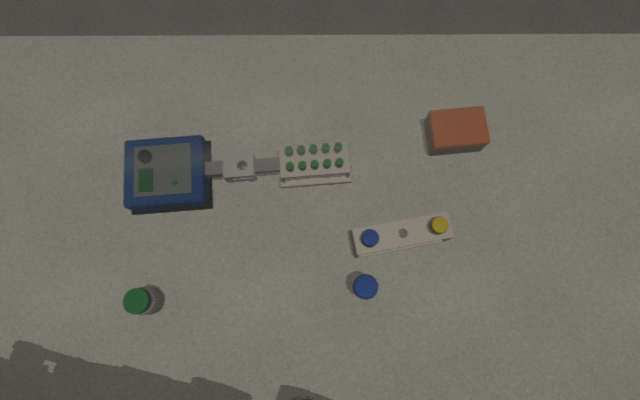

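View pics/wrist0.png

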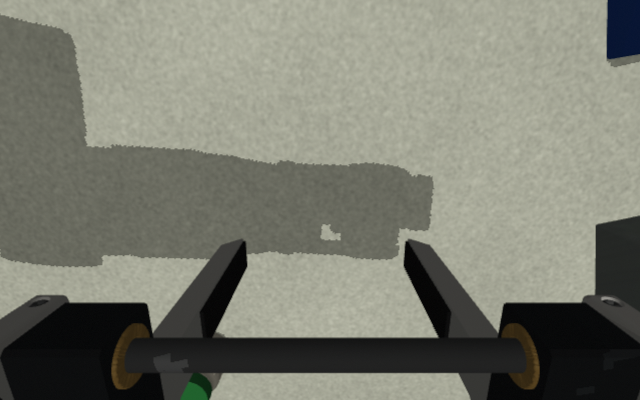

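Candidates for the blue pin: the one in the rack's outer hole (scene 274,179; top 370,238), and a free-standing larger blue knob on a post (scene 274,146; top 366,287). The yellow pin (scene 212,198) and the shaker's black knob don't qualify. By the description I choose the one in the rack, and I'll check it in a close crop.

Run:
```python
from h import *
s=pickle.load(open('pics/scene0.pkl','rb'));t=pickle.load(open('pics/top0.pkl','rb'))
a=cv2.resize(s['img'][125:235,190:300],None,fx=3.5,fy=3.5,interpolation=2);b=cv2.resize(t['img'][200:310,345:455],None,fx=3.5,fy=3.5,interpolation=2)
cv2.imwrite('pics/c0.png',np.hstack([a,b])[:,:,::-1])
a=cv2.resize(s['img'][200:260,370:450],None,fx=4.5,fy=4.5,interpolation=2);b=cv2.resize(t['img'][140:200,200:280],None,fx=4.5,fy=4.5,interpolation=2)
cv2.imwrite('pics/c1.png',np.hstack([a,b])[:,:,::-1])
def blobs(p,lo,hi):
    hsv=cv2.cvtColor(p['img'],cv2.COLOR_RGB2HSV);m=cv2.inRange(hsv,lo,hi)
    n,l,st,c=cv2.connectedComponentsWithStats(m)
    return [(st[i].tolist(),c[i].round(1)) for i in range(1,n) if st[i][4]>60]
for p in(s,t):
    print(blobs(p,(105,130,60),(130,255,255)));print(blobs(p,(15,120,80),(32,255,255)))
# head top z = 0.1
print(at_z(t,(370.3,237.9),.1),at_z(t,(436.8+3,225),.1))
print(at_z(t,(241.5,165.5),.054),at_z(s,(409.5,230.5),.054))
print(at_z(t,(365.5,287),.1))
```

```text
[([572, 0, 68, 24, 878], array([603.5,  11.6])), ([264, 134, 18, 15, 219], array([272.4, 141.1])), ([267, 171, 14, 12, 131], array([273.5, 176.6])), ([434, 179, 96, 70, 1630], array([479.4, 217.3]))]
[([203, 190, 16, 13, 160], array([210.5, 196.2]))]
[([363, 230, 15, 16, 172], array([370. , 237.2])), ([355, 275, 22, 23, 399], array([365.4, 286.3]))]
[([431, 217, 17, 16, 216], array([439.3, 224.4]))]
[ 0.43603503 -0.12804095  0.1       ] [ 0.46084605 -0.26508147  0.1       ]
[0.5986391  0.13704747 0.054     ] [0.60313134 0.1368189  0.054     ]
[ 0.34211891 -0.1162841   0.1       ]
```

View pics/c0.png

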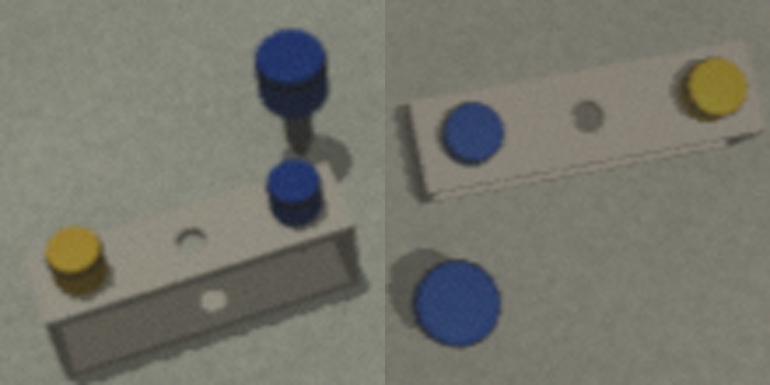

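View pics/c1.png

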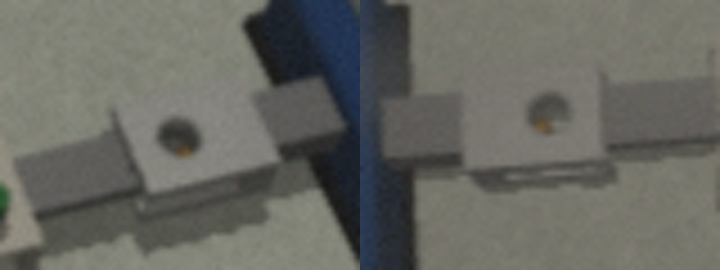

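The crop confirms the choice. The rack pin's head is the same size as the yellow one and sits in an outer hole, while the free-standing one is about 1.35 times larger. Next I'll get the current pose and the offsets.

Run:
```python
from h import *
from scipy.spatial.transform import Rotation as Ro
s=pickle.load(open('pics/scene0.pkl','rb'));t=pickle.load(open('pics/top0.pkl','rb'));w=pickle.load(open('pics/wrist0.pkl','rb'))
o=ctrl.get_obs();print({k:np.round(v,3) for k,v in o.items()})
R=Ro.from_euler('xyz',o['eef_rot']).as_matrix();print(R.round(3))
print('tri pin',tri([(t,(370,237.2)),(s,(274,177.0))]),'fork',tri([(t,(242,165.1)),(s,(410,230.4))]))
c,d=ray(w,(320,200));print('wrist cam rel tcp',c-o['ee_pos'],d)
# shaker/carriage axis
a=at_z(t,(152,0+173),.04);
print('arm ends',at_z(t,(208,169),.04),at_z(t,(280,164),.04))
```

```text
{'time_s': np.float64(0.75), 'qpos': array([ 1.28 ,  0.3  ,  1.521,  0.   ,  1.321, -0.067]), 'joint_vel': array([-0.001, -0.001,  0.001, -0.   ,  0.   ,  0.001]), 'tau': array([ 0.0000e+00, -5.3161e+01, -3.5287e+01,  7.1000e-02,  2.1000e-02,
       -0.0000e+00]), 'ee_pos': array([0.122, 0.536, 0.213]), 'eef_rot': array([-1.571,  0.   , -0.224]), 'force': array([0.54 , 0.762, 0.3  ]), 'moment': array([-0.022, -0.015, -0.019]), 'grip_width': np.float64(0.094)}
[[ 0.975 -0.     0.222]
 [-0.222 -0.     0.975]
 [-0.    -1.    -0.   ]]
tri pin [ 0.43827895 -0.12759303  0.09420023] fork [0.60107314 0.1380177  0.05005602]
wrist cam rel tcp [-0.08147521  0.01967042  0.17081233] [ 0.26123681 -0.07458758 -0.96262072]
arm ends [0.59542351 0.21185657 0.04      ] [0.60598236 0.0564715  0.04      ]
```

Call:
play_rows(twist=[[0, 0, 0.0234], [0, 0, 0.0234], [0, 0, 0.0234], [0, 0, 0.0234], [0, 0, 0.0234], [0, 0, 0.0234], [0, 0, 0.0234], [0, 0, 0.0234]], travel=[[0.7, -0.72, 0], [0.7, -0.72, 0], [0.7, -0.72, 0], [0.7, -0.72, 0], [0.7, -0.72, 0], [0.7, -0.72, 0], [0.7, -0.72, 0], [0.7, -0.72, 0]], grip=[-0.3, -0.3, -0.3, -0.3, -0.3, -0.3, -0.3, -0.3])

```text
time_s: 1.55
ee_pos: [0.402, 0.2478, 0.2137]
eef_rot: [-1.571, -0.001, 0.072]
force: [0.5, 0.6, -0.0]
grip_width: 0.0612
```

Call:
play_rows(twist=[[0, 0, 0], [0, 0, 0], [0, 0, 0], [0, 0, 0], [0, 0, 0], [0, 0, 0], [0, 0, 0], [0, 0, 0], [0, 0, 0], [0, 0, 0], [0, 0, 0]], travel=[[0, -0.76, 0], [0, -0.76, 0], [0, -0.76, 0], [0, -0.76, 0], [0, -0.76, 0], [0, -0.76, 0], [0, -0.76, 0], [0, -0.76, 0], [0, -0.76, 0], [0.76, -0.7, 0], [0, 0, 0]], grip=[-0.3, -0.3, -0.3, -0.3, -0.3, -0.3, -0.3, -0.3, -0.3, -0.3, -0.3])

```text
time_s: 2.65
ee_pos: [0.4394, -0.1295, 0.2123]
eef_rot: [-1.57, 0.001, 0.067]
force: [0.3, -0.3, -0.5]
grip_width: 0.0609
```

Run:
```python
from h import *
w=snap('wrist','wrist1');o=ctrl.get_obs();print({k:np.round(o[k],4) for k in ['time_s','ee_pos','eef_rot','force','grip_width','qpos']})
print(proj(w,[[.437,-.128,.1],[.437,-.128,.07]]))
```

```text
{'time_s': np.float64(2.7), 'ee_pos': array([ 0.4382, -0.1278,  0.2125]), 'eef_rot': array([-1.57  ,  0.0017,  0.0679]), 'force': array([-0.5395,  0.4045, -0.5168]), 'grip_width': np.float64(0.0609), 'qpos': array([-0.364 ,  0.0917,  1.7723,  0.    ,  1.2795, -2.0027])}
[[325.37018592 201.59302602]
 [325.31989445 193.22427361]]
```

View pics/wrist1.png

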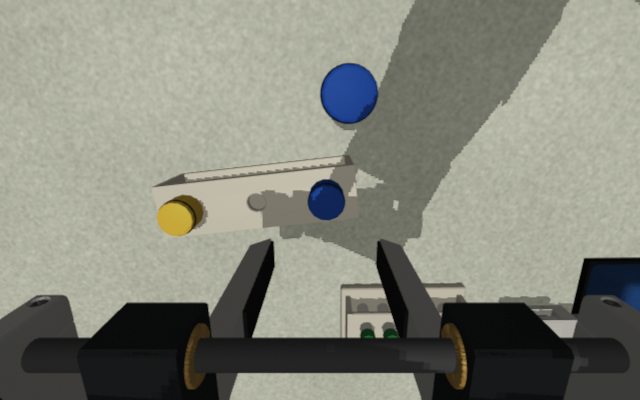

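The wrist view (image up is -x) shows the rack pin head at (326,200), the yellow pin at (178,216), the larger look-alike at (349,93), and the open jaws around the pin. I'll refine the position from here.

Run:
```python
from h import *
w=pickle.load(open('pics/wrist1.pkl','rb'))
hsv=cv2.cvtColor(w['img'],cv2.COLOR_RGB2HSV);m=cv2.inRange(hsv,(105,120,40),(130,255,255))
n,l,st,c=cv2.connectedComponentsWithStats(m)
for i in range(1,n):
    if st[i][4]>200: print(st[i],c[i],at_z(w,c[i],.1))
cv2.imwrite('pics/c2.png',cv2.resize(w['img'][160:240,270:380],None,fx=6,fy=6)[:,:,::-1])
```

```text
[ 321   64   57   59 2637] [348.78877512  93.00682594] [ 0.34357365 -0.11524884  0.1       ]
[ 308  180   37   40 1086] [325.83793738 200.27071823] [ 0.43574143 -0.12766646  0.1       ]
[ 587  265   53   47 1490] [619.42281879 282.84362416] [0.49922021 0.16190005 0.1       ]
```

View pics/c2.png

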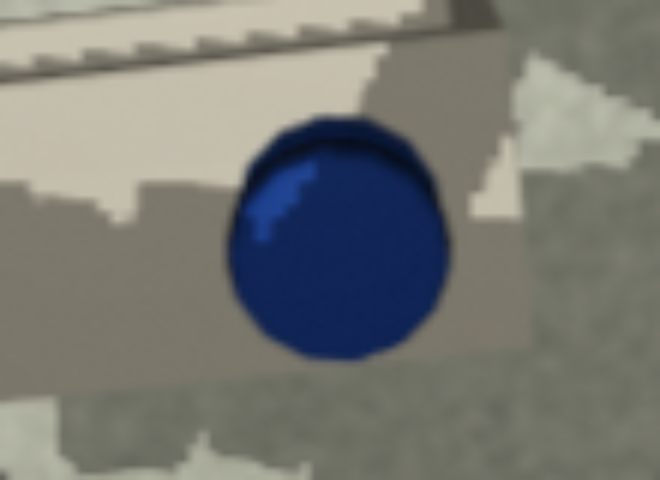

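Call:
play_rows(twist=[[0, 0, 0], [0, 0, 0], [0, 0, 0], [0, 0, 0], [0, 0, 0], [0, 0, 0]], travel=[[-0.02, 0, -0.6], [0, 0, -0.6], [0, 0, -0.6], [0, 0, -0.5], [0, 0, -0.27], [0, 0, 0]], grip=[-0.3, -0.3, -0.3, -0.3, -0.3, -0.3])

```text
time_s: 3.3
ee_pos: [0.4356, -0.1253, 0.0838]
eef_rot: [-1.57, 0.002, 0.071]
force: [-0.5, -0.3, 0.4]
grip_width: 0.0611
```

Call:
play_rows(twist=[[0, 0, 0], [0, 0, 0], [0, 0, 0], [0, 0, 0], [0, 0, 0], [0, 0, 0]], travel=[[0, 0, 0], [0, 0, 0], [0, 0, 0], [0, 0, 0], [0, 0, 0], [0, 0, 0]], grip=[0.6, 0.6, 0.6, 0.6, 0.6, 0.6], force=40)

```text
time_s: 3.9
ee_pos: [0.4371, -0.1267, 0.0856]
eef_rot: [-1.572, -0.001, 0.07]
force: [-1.2, -3.1, 6.7]
grip_width: 0.0332
```

Call:
play_rows(twist=[[0, 0, 0], [0, 0, 0], [0, 0, 0], [0, 0, 0], [0, 0, 0]], travel=[[0, 0, 0.3], [0, 0, 0.5], [0, 0, 0.7], [0, 0, 0.7], [0, 0, 0]], grip=[0.6, 0.6, 0.6, 0.6, 0.6])

```text
time_s: 4.4
ee_pos: [0.4381, -0.1269, 0.199]
eef_rot: [-1.573, -0.006, 0.07]
force: [0.6, -0.2, -0.8]
grip_width: 0.0332
```

Run:
```python
from h import *
o=ctrl.get_obs();print({k:np.round(o[k],4) for k in ['time_s','ee_pos','eef_rot','force','grip_width','qpos']})
s=snap('scene','s2');t=snap('top','t2')
def crop(p,x):
    u=proj(p,[x])[0];u=np.clip(u,50,None).astype(int);return cv2.resize(p['img'][max(0,u[1]-50):u[1]+50,u[0]-50:u[0]+50],(390,390),interpolation=2)
x=o['ee_pos']
cv2.imwrite('pics/c3.png',np.hstack([crop(s,x),crop(t,x)])[:,:,::-1])
w=snap('wrist','w2')
```

```text
{'time_s': np.float64(4.4), 'ee_pos': array([ 0.4381, -0.1269,  0.199 ]), 'eef_rot': array([-1.5734, -0.0061,  0.0702]), 'force': array([ 0.6   , -0.1866, -0.8175]), 'grip_width': np.float64(0.0332), 'qpos': array([-3.6230e-01,  9.8900e-02,  1.7970e+00,  2.0000e-04,  1.2390e+00,
       -2.0034e+00])}
```

View pics/c3.png

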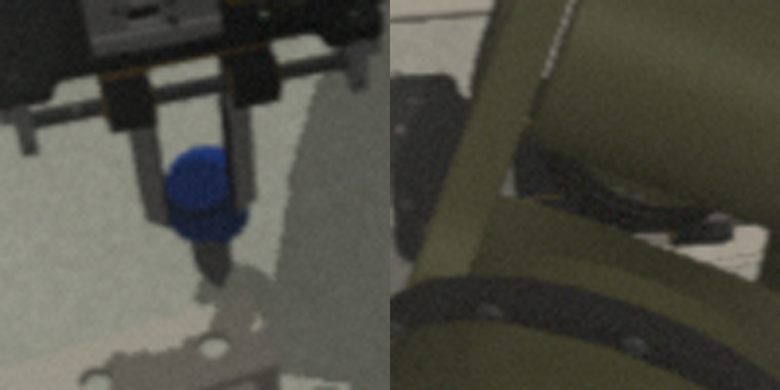

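View pics/w2.png

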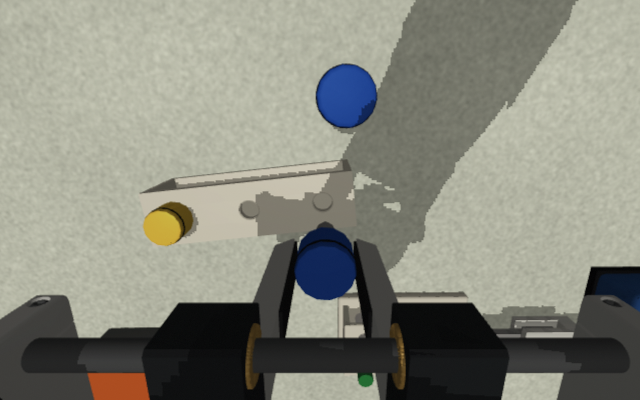

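The pin is held upright and the rack holes are visible and empty. The wrist view shows what lies below the pin above the head in the image. Now I'll move over the fork.

Call:
play_rows(twist=[[0, 0, 0], [0, 0, 0], [0, 0, 0], [0, 0, 0], [0, 0, 0], [0, 0, 0], [0, 0, 0], [0, 0, 0], [0, 0, 0], [0, 0, 0]], travel=[[0.2, 0.3, 0], [0.4, 0.66, 0], [0.42, 0.68, 0], [0.42, 0.68, 0], [0.42, 0.68, 0], [0.42, 0.68, 0], [0.42, 0.68, 0], [0.38, 0.6, 0], [0.2, 0.3, 0], [0, 0, 0]], grip=[0.6, 0.6, 0.6, 0.6, 0.6, 0.6, 0.6, 0.6, 0.6, 0.6])

```text
time_s: 5.55
ee_pos: [0.6006, 0.1383, 0.1924]
eef_rot: [-1.571, 0.003, 0.072]
force: [-0.7, 0.0, -0.9]
grip_width: 0.0335
```

Run:
```python
from h import *
w=snap('wrist','w3');o=ctrl.get_obs();print({k:np.round(o[k],4) for k in ['time_s','ee_pos','eef_rot','force','grip_width','qpos']})
print(proj(w,[[.6,.137,.054],[.6,.137,.046]]))
```

```text
{'time_s': np.float64(5.6), 'ee_pos': array([0.6002, 0.1371, 0.1927]), 'eef_rot': array([-1.5712,  0.0033,  0.0716]), 'force': array([-0.7418, -1.1417, -0.7866]), 'grip_width': np.float64(0.0333), 'qpos': array([ 0.1652,  0.4647,  1.3437, -0.    ,  1.3365, -1.4772])}
[[322.33366314 196.15177951]
 [322.39432711 194.09411892]]
```

View pics/w3.png

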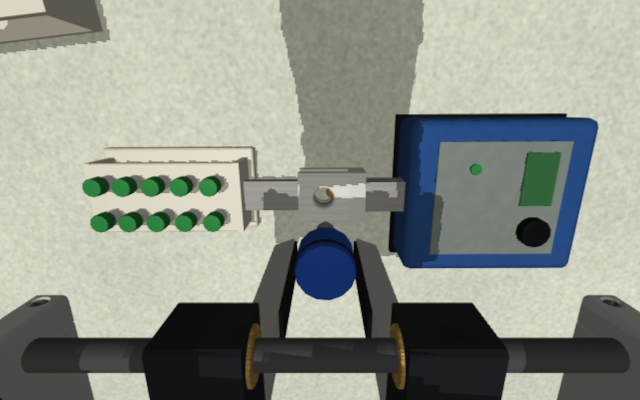

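Run:
```python
from h import *
w=pickle.load(open('pics/w3.pkl','rb'))
cv2.imwrite('pics/c4.png',cv2.resize(w['img'][160:310,270:380],None,fx=4,fy=4,interpolation=2)[:,:,::-1])
for uv in [(323.5,195),(323.5,197)]: print(at_z(w,uv,.054))
```

```text
[0.59875884 0.13805015 0.054     ]
[0.60077011 0.1381962  0.054     ]
```

View pics/c4.png

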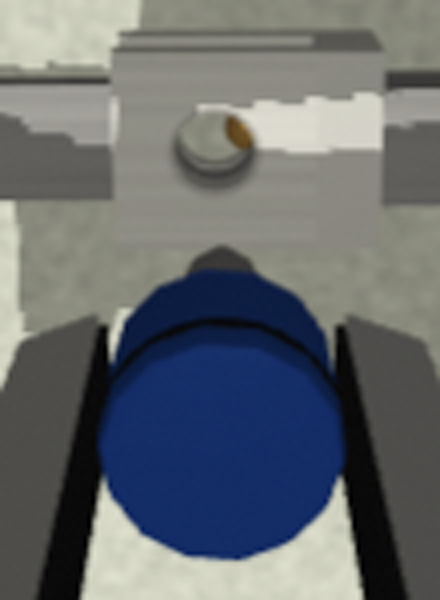

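Run:
```python
from h import *
w=pickle.load(open('pics/w3.pkl','rb'))
for z in (.204,.207,.21): print(at_z(w,(325.5,273),z))
print(at_z(w,(323.5,197.2),.054))
# tip location prediction
for z in (.176,.178,.18):print(z,proj(w,[[.6,.138,z-.048],[.6,.138,z]]))
```

```text
[0.60280566 0.14005151 0.204     ]
[0.60120715 0.13992761 0.207     ]
[0.59960863 0.13980371 0.21      ]
[0.60097164 0.13821083 0.054     ]
0.176 [[322.90972603 221.28796913]
 [322.45286417 246.91557967]]
0.178 [[322.89408855 222.1651517 ]
 [322.42928863 248.23804684]]
0.18 [[322.87820642 223.05605827]
 [322.40525898 249.58598726]]
```

Hole at (323.5,197) gives (0.601,0.138); the pin sits about +1.7 mm in y from it. I'll descend to just above the fork with that correction.

Call:
play_rows(twist=[[0, 0, 0], [0, 0, 0], [0, 0, 0], [0, 0, 0], [0, 0, 0]], travel=[[0, -0.03, -0.3], [0, 0, -0.4], [0, 0, -0.4], [0, 0, -0.2], [0, 0, 0]], grip=[0.6, 0.6, 0.6, 0.6, 0.6])

```text
time_s: 6.1
ee_pos: [0.5998, 0.1343, 0.1284]
eef_rot: [-1.571, 0.003, 0.07]
force: [0.2, 0.2, -0.8]
grip_width: 0.0334
```

Run:
```python
from h import *
w=snap('wrist','w4');o=ctrl.get_obs();print({k:np.round(o[k],4) for k in ['time_s','ee_pos','eef_rot','force','grip_width']})
s=snap('scene','s4')
u=proj(s,[[.6,.137,.1]])[0].astype(int)
print(proj(s,[[.601,.138,.054]])-u+[45,45],u)
a=cv2.resize(w['img'][160:310,270:380],None,fx=3,fy=3,interpolation=2);b=cv2.resize(s['img'][u[1]-45:u[1]+45,u[0]-45:u[0]+45],(450,450),interpolation=2)
cv2.imwrite('pics/c5.png',np.hstack([a,b])[:,:,::-1])
```

```text
{'time_s': np.float64(6.15), 'ee_pos': array([0.6004, 0.1346, 0.1297]), 'eef_rot': array([-1.5709e+00,  1.0000e-03,  6.9700e-02]), 'force': array([ 0.3375, -0.2521, -0.7177]), 'grip_width': np.float64(0.0333)}
[[41.72303582 56.54446817]] [413 218]
```

View pics/c5.png

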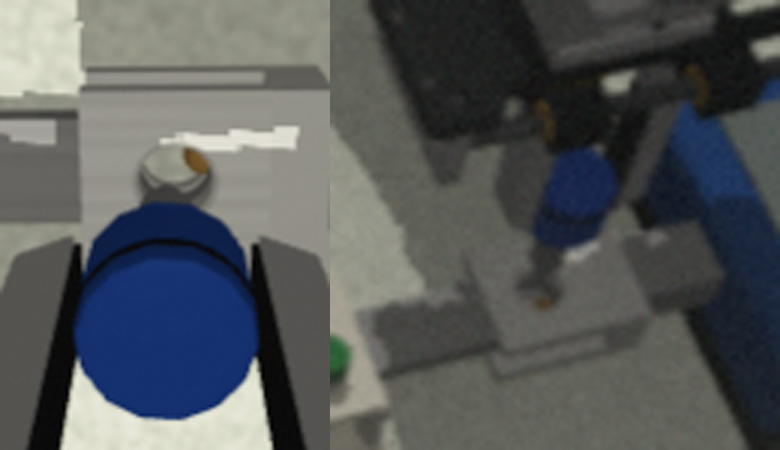

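Run:
```python
from h import *
w=pickle.load(open('pics/w4.pkl','rb'));s=pickle.load(open('pics/s4.pkl','rb'))
print('head',[at_z(w,(270+166/3,160+331/3),z).round(4) for z in (.140,.143,.146)])
print('hole',at_z(w,(270+175.5/3,160+180/3),.054), 'tip col', at_z(w,(327.3,222),.066))
for x in (.597,.599,.601,.603): print(x,proj(w,[[x,.138,.054+.010],[x,.138,.054]]).round(1).tolist())
cv2.imwrite('pics/c6.png',cv2.resize(w['img'][195:245,300:360],None,fx=12,fy=12,interpolation=2)[:,:,::-1])
```

```text
head [array([0.6004, 0.1358, 0.14  ]), array([0.5988, 0.1357, 0.143 ]), array([0.5972, 0.1356, 0.146 ])]
hole [0.6012861  0.13845718 0.054     ] tip col [0.59881184 0.13724499 0.066     ]
0.597 [[328.5, 218.9], [328.3, 214.8]]
0.599 [[328.3, 221.4], [328.1, 217.2]]
0.601 [[328.1, 223.9], [327.9, 219.6]]
0.603 [[327.9, 226.4], [327.8, 222.0]]
```

View pics/c6.png

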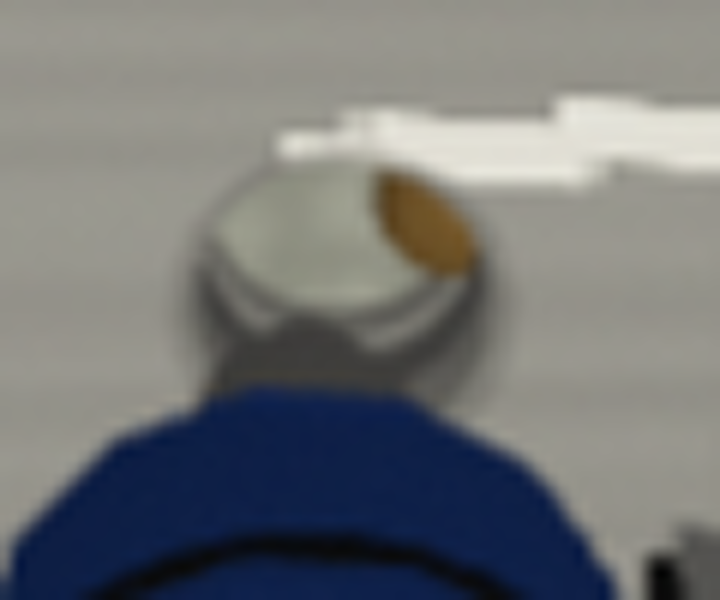

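Tip is about 2 mm short in y and about 1 mm in x, so I'm correcting both while descending gently.

Call:
play_rows(twist=[[0, 0, 0], [0, 0, 0], [0, 0, 0], [0, 0, 0]], travel=[[0.024, 0.04, 0], [0, 0, -0.2], [0, 0, -0.2], [0, 0, 0]], grip=[0.6, 0.6, 0.6, 0.6])

```text
time_s: 6.6
ee_pos: [0.601, 0.137, 0.108]
eef_rot: [-1.571, 0.003, 0.07]
force: [-0.7, 0.1, -0.3]
grip_width: 0.0335
```

Run:
```python
from h import *
w=snap('wrist','w5');o=ctrl.get_obs();print({k:np.round(o[k],4) for k in ['time_s','ee_pos','eef_rot','force','grip_width']})
s=snap('scene','s5')
u=proj(s,[[.6,.137,.1]])[0].astype(int)
a=cv2.resize(w['img'][160:310,270:380],None,fx=3,fy=3,interpolation=2);b=cv2.resize(s['img'][u[1]-30:u[1]+30,u[0]-30:u[0]+30],(450,450),interpolation=2)
cv2.imwrite('pics/c7.png',np.hstack([a,b])[:,:,::-1])
```

```text
{'time_s': np.float64(6.65), 'ee_pos': array([0.6014, 0.137 , 0.1088]), 'eef_rot': array([-1.571 ,  0.0019,  0.0703]), 'force': array([ 0.3441,  0.4804, -0.9377]), 'grip_width': np.float64(0.0334)}
```

View pics/c7.png

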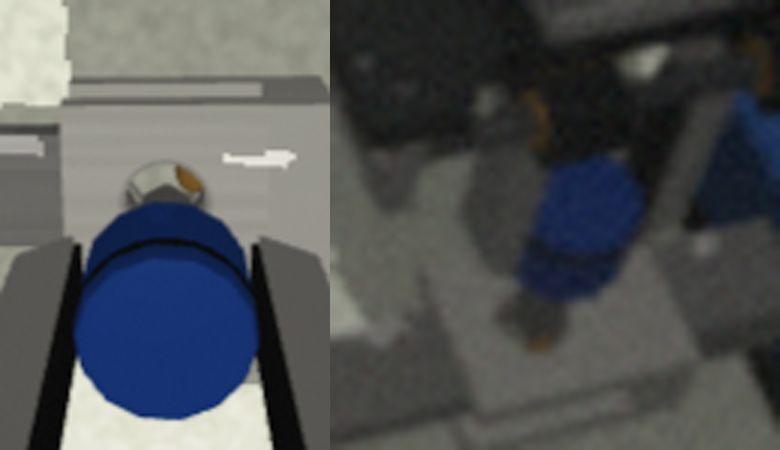

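The tip is centred in the hole in the wrist view (both at about column 325) with no contact force. Continuing down.

Call:
play_rows(twist=[[0, 0, 0], [0, 0, 0], [0, 0, 0], [0, 0, 0]], travel=[[0, 0, -0.1], [0, 0, -0.12], [0, 0, -0.12], [0, 0, 0]], grip=[0.6, 0.6, 0.6, 0.6])

```text
time_s: 7.1
ee_pos: [0.6014, 0.1369, 0.0918]
eef_rot: [-1.571, 0.002, 0.07]
force: [1.3, -0.5, -0.7]
grip_width: 0.0336
```

Call:
play_rows(twist=[[0, 0, 0], [0, 0, 0], [0, 0, 0], [0, 0, 0]], travel=[[0, 0, -0.08], [0, 0, -0.08], [0, 0, -0.06], [0, 0, 0]], grip=[0.6, 0.6, 0.6, 0.6], force=50)

```text
time_s: 7.5
ee_pos: [0.6023, 0.1363, 0.0818]
eef_rot: [-1.572, -0.001, 0.07]
force: [2.6, -6.8, -0.7]
grip_width: 0.0334
```

Call:
play_rows(twist=[[0, 0, 0], [0, 0, 0], [0, 0, 0], [0, 0, 0]], travel=[[0, 0, -0.06], [0, 0, -0.06], [0, 0, -0.06], [0, 0, 0]], grip=[0.6, 0.6, 0.6, 0.6])

```text
time_s: 7.9
ee_pos: [0.6019, 0.1362, 0.0725]
eef_rot: [-1.572, 0.0, 0.07]
force: [-0.1, -6.5, -1.4]
grip_width: 0.0334
```

Call:
play_rows(twist=[[0, 0, 0], [0, 0, 0], [0, 0, 0]], travel=[[0, 0, -0.04], [0, 0, -0.04], [0, 0, 0]], grip=[0.6, 0.6, 0.6])

```text
time_s: 8.2
ee_pos: [0.6023, 0.1363, 0.0697]
eef_rot: [-1.572, -0.001, 0.07]
force: [-2.2, -7.7, 8.6]
grip_width: 0.0333
```

Call:
play_rows(twist=[[0, 0, 0], [0, 0, 0]], travel=[[0, 0, -0.02], [0, 0, 0]], grip=[0.6, 0.6])

```text
time_s: 8.4
ee_pos: [0.6023, 0.1363, 0.0697]
eef_rot: [-1.572, -0.001, 0.07]
force: [-7.7, -8.9, 17.0]
grip_width: 0.033
```

Run:
```python
from h import *
w=snap('wrist','w8');o=ctrl.get_obs();print({k:np.round(o[k],4) for k in ['time_s','ee_pos','eef_rot','force','moment','grip_width']})
s=snap('scene','s8')
u=proj(s,[[.6,.137,.07]])[0].astype(int)
a=cv2.resize(w['img'][160:310,270:380],None,fx=3,fy=3,interpolation=2);b=cv2.resize(s['img'][u[1]-30:u[1]+30,u[0]-30:u[0]+30],(450,450),interpolation=2)
cv2.imwrite('pics/c8.png',np.hstack([a,b])[:,:,::-1])
```

```text
{'time_s': np.float64(8.45), 'ee_pos': array([0.6023, 0.1362, 0.0697]), 'eef_rot': array([-1.572e+00, -1.300e-03,  7.000e-02]), 'force': array([-6.0869, -8.6042, 16.6571]), 'moment': array([-1.72  ,  1.2948,  0.0579]), 'grip_width': np.float64(0.0329)}
```

View pics/c8.png

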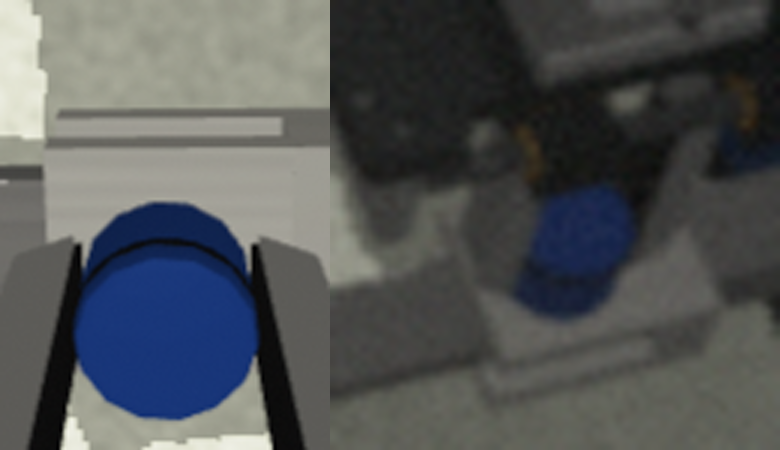

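A stiff stop at 17 N with the head on the ear: it looks seated. Release, rise and look.

Call:
play_rows(twist=[[0, 0, 0], [0, 0, 0], [0, 0, 0], [0, 0, 0], [0, 0, 0], [0, 0, 0], [0, 0, 0], [0, 0, 0]], travel=[[0, 0, 0], [0, 0, 0], [0, 0, 0], [0, 0, 0.3], [0, 0, 0.6], [0, 0, 0.6], [0, 0, 0.5], [0, 0, 0]], grip=[-0.2, -0.2, -0.2, -0.2, -0.2, -0.2, -0.2, -0.2])

```text
time_s: 9.3
ee_pos: [0.6033, 0.1375, 0.1728]
eef_rot: [-1.57, -0.007, 0.07]
force: [-0.1, -0.7, 0.1]
grip_width: 0.0564
```

Run:
```python
from h import *
w=snap('wrist','w9');o=ctrl.get_obs();print({k:np.round(o[k],4) for k in ['time_s','ee_pos','eef_rot','force','grip_width']})
s=snap('scene','s9')
u=proj(s,[[.6,.137,.07]])[0].astype(int)
v=proj(w,[[.601,.138,.07]])[0].astype(int)
a=cv2.resize(w['img'][v[1]-50:v[1]+50,v[0]-50:v[0]+50],(390,390),interpolation=2);b=cv2.resize(s['img'][u[1]-30:u[1]+30,u[0]-30:u[0]+30],(390,390),interpolation=2)
cv2.imwrite('pics/c9.png',np.hstack([a,b])[:,:,::-1])
for z in (.054,.084): print(z,proj(w,[[.601,.138,z]])-v+50,)
for z in (.054,.084): print(z,proj(s,[[.601,.138,z]])-u+30)
```

```text
{'time_s': np.float64(9.35), 'ee_pos': array([0.6025, 0.1373, 0.1704]), 'eef_rot': array([-1.5704, -0.0037,  0.0704]), 'force': array([ 1.3632, -0.3683,  0.3879]), 'grip_width': np.float64(0.0563)}
0.054 [[50.22591692 45.80064519]]
0.084 [[50.18154909 55.73389228]]
0.054 [[29.72303582 34.54446817]]
0.084 [[32.32697941 27.51531548]]
```

View pics/c9.png

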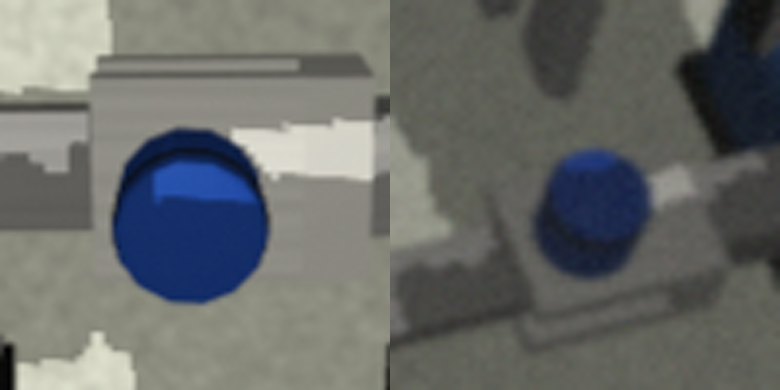

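View pics/w9.png

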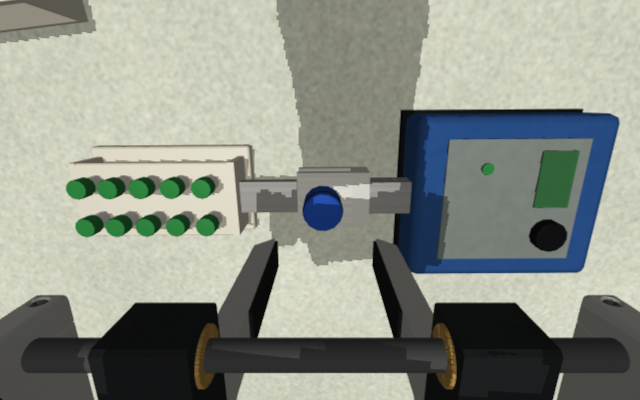

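Let me quantify it by fitting the head's silhouette in both views.

```bash
cat > fit.py <<'E'
from h import *
from scipy.optimize import minimize
import sys
def mask(p,x):
    hsv=cv2.cvtColor(p['img'],cv2.COLOR_RGB2HSV);m=cv2.inRange(hsv,(100,100,20),(135,255,255))
    u=proj(p,[x])[0].astype(int);n,l=cv2.connectedComponents(m);k=np.zeros_like(m);k[l==l[u[1],u[0]]]=1 
    print(k.sum(),l[u[1],u[0]]);return k.astype(np.float32)
th=np.linspace(0,2*np.pi,40)
ring=np.c_[np.cos(th)*.017,np.sin(th)*.017]
def sil(p,q,S=8):
    x,y,z,a,b=q
    ax=np.array([a,b,1.]);ax/=np.linalg.norm(ax);e1=np.cross([0,1,0],ax);e1/=np.linalg.norm(e1);e2=np.cross(ax,e1)
    P=np.array([x,y,z])+ring[:,:1]*e1+ring[:,1:]*e2
    uv=proj(p,np.r_[P,P+.03*ax]);h=cv2.convexHull(((uv+.5)*S*1).astype(np.float32)).astype(int)
    c=(uv.mean(0)).astype(int)-40
    im=np.zeros((80*S,80*S),np.uint8);cv2.fillConvexPoly(im,(h-c*S).astype(np.int32),255)
    return cv2.resize(im,(80,80),interpolation=cv2.INTER_AREA)/255.,c
def run(views,q0,tilt=True):
    ms=[(p,mask(p,[q0[0],q0[1],q0[2]+.02])) for p in views]
    def cost(q):
        if not tilt:q=np.r_[q[:3],0,0]
        s=0
        for p,m in ms:
            i,c=sil(p,q);s+=((i-m[c[1]:c[1]+80,c[0]:c[0]+80])**2).sum()/m.sum()
        return s
    d=np.array([.004,.004,.004,.1,.1])[:len(q0)]
    r=minimize(cost,q0,method='Nelder-Mead',options=dict(initial_simplex=np.vstack([q0]+[np.array(q0)+np.eye(len(q0))[i]*d[i] for i in range(len(q0))]),maxiter=400,xatol=1e-5,fatol=1e-5))
    return r.x.round(4),round(r.fun,4)
E
python3 - <<'E'
from fit import *
w=pickle.load(open('pics/w9.pkl','rb'));s=pickle.load(open('pics/s9.pkl','rb'))
print(run([w,s],[.601,.138,.056],False)); print(run([w,s],[.601,.138,.056,0,0]))
print(run([w],[.601,.138,.056,0,0]),run([w],[.601,.138,.056],False),run([s],[.601,.138,.056],False))
# reference: before pick, known z=.07
print('ref',run([pickle.load(open('pics/wrist1.pkl','rb'))],[.437,-.127,.07],False),run([pickle.load(open('pics/scene0.pkl','rb'))],[.437,-.127,.07],False))
E
```

```text
1382 2
231 11
(array([0.6042, 0.1366, 0.0514]), np.float64(0.3635))
1382 2
231 11
(array([ 0.6064,  0.1365,  0.0533, -0.1218, -0.0007]), np.float64(0.3359))
1382 2
1382 2
231 11
(array([ 0.6056,  0.1363,  0.0579, -0.1616,  0.0023]), np.float64(0.0356)) (array([0.6094, 0.1368, 0.0384]), np.float64(0.0182)) (array([0.6045, 0.1373, 0.0538]), np.float64(0.278))
1145 2
145 7
ref (array([ 0.4439, -0.1269,  0.0503]), np.float64(0.0185)) (array([ 0.4302, -0.1263,  0.0642]), np.float64(0.8147))
```

The wrist-only fit is biased in depth: it gives the same offset on the stored pin, whose height I know. So I'll check the height mechanically instead, with a light press of the shut fingers on the head top (expected contact at TCP z ≈ 0.092).

Call:
play_rows(twist=[[0, 0, 0], [0, 0, 0], [0, 0, 0], [0, 0, 0], [0, 0, 0], [0, 0, 0], [0, 0, 0]], travel=[[0, 0, 0], [0, 0, 0], [0, 0, -0.3], [0, 0, -0.5], [0, 0, -0.4], [0, 0, -0.2], [0, 0, 0]], grip=[1, 1, 1, 1, 1, 1, 1], force=10)

```text
time_s: 10.1
ee_pos: [0.601, 0.137, 0.0958]
eef_rot: [-1.571, 0.003, 0.07]
force: [-0.2, 0.4, 0.5]
grip_width: 0.0037
```

Call:
play_rows(twist=[[0, 0, 0], [0, 0, 0], [0, 0, 0]], travel=[[0, 0, -0.05], [0, 0, -0.04], [0, 0, 0]], grip=[1, 1, 1])

```text
time_s: 10.4
ee_pos: [0.6021, 0.1371, 0.0939]
eef_rot: [-1.571, -0.001, 0.07]
force: [-0.9, -0.3, 0.6]
grip_width: 0.0004
```

Call:
play_rows(twist=[[0, 0, 0], [0, 0, 0], [0, 0, 0]], travel=[[0, 0, -0.02], [0, 0, -0.02], [0, 0, 0]], grip=[1, 1, 1])

```text
time_s: 10.7
ee_pos: [0.6022, 0.1371, 0.0926]
eef_rot: [-1.571, -0.001, 0.07]
force: [-2.5, -0.6, 7.9]
grip_width: 0.0004
```

Call:
play_rows(twist=[[0, 0, 0], [0, 0, 0], [0, 0, 0]], travel=[[0, 0, -0.03], [0, 0, 0], [0, 0, 0]], grip=[1, 1, 1])

```text
time_s: 11.0
ee_pos: [0.6023, 0.137, 0.0924]
eef_rot: [-1.571, -0.002, 0.07]
force: [-9.3, -3.5, 19.9]
grip_width: 0.0004
```

Contact at TCP z = 0.0924 puts the head top at 0.0844, so the underside is at 0.054: seated, on a stiff stop. Now I'll retreat and take final pictures.

Call:
play_rows(twist=[[0, 0, 0], [0, 0, 0], [0, 0, 0], [0, 0, 0], [0, 0, 0], [0, 0, 0], [0, 0, 0], [0, 0, 0], [0, 0, 0]], travel=[[0, 0, 0.3], [0, 0, 0.6], [0, 0, 0.7], [0, 0, 0.7], [-0.4, 0.3, 0.3], [-0.6, 0.5, 0], [-0.6, 0.5, 0], [-0.4, 0.3, 0], [0, 0, 0]], grip=[1, 1, 1, 1, 1, 1, 1, 1, 1])

```text
time_s: 11.9
ee_pos: [0.5003, 0.2187, 0.221]
eef_rot: [-1.57, -0.001, 0.073]
force: [0.1, 0.8, -0.2]
grip_width: 0.0004
```

Run:
```python
from h import *
t=snap('top','t10');s=snap('scene','s10');o=ctrl.get_obs();print({k:np.round(o[k],4) for k in ['time_s','ee_pos','force','grip_width']})
u=proj(s,[[.6,.137,.07]])[0].astype(int);v=proj(t,[[.601,.138,.07]])[0].astype(int)
f=lambda p,u:cv2.resize(p['img'][u[1]-40:u[1]+40,u[0]-40:u[0]+40],(390,390),interpolation=2)
cv2.imwrite('pics/c10.png',np.hstack([f(t,v),f(s,u)])[:,:,::-1])
```

```text
{'time_s': np.float64(12.0), 'ee_pos': array([0.5021, 0.2172, 0.2206]), 'force': array([0.1986, 0.5928, 0.0455]), 'grip_width': np.float64(0.0006)}
```

View pics/c10.png

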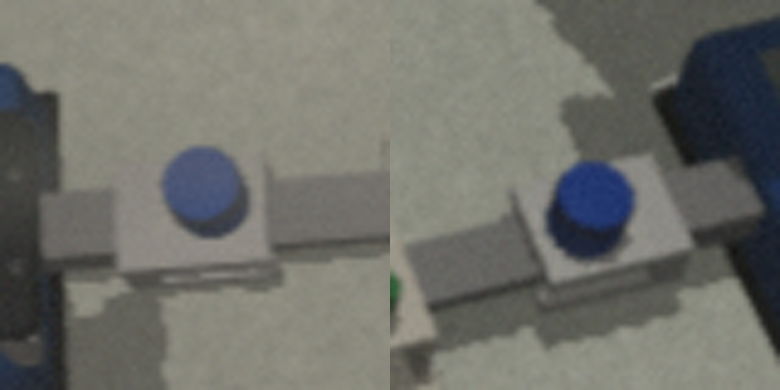

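View pics/s10.png

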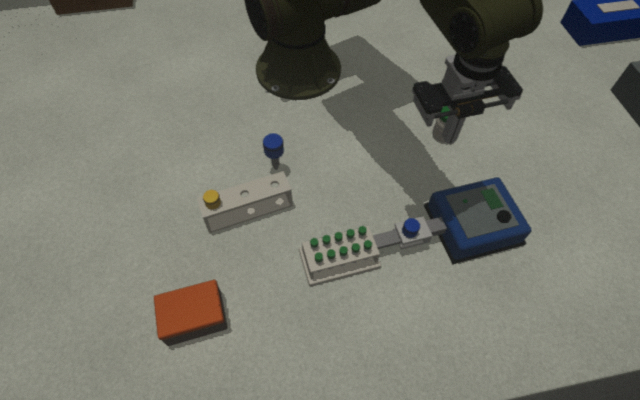

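The scene shows the blue head flat on the fork (411,227), the yellow pin still in place (212,197), and the arm clear of everything. Handing in.

```bash
python3 -c "
from station import ctrl
print(ctrl.hand_in())"
```

```text
the job is handed in; nothing more can be done
None
```

I took the blue-headed pin from the rack's outer hole, put it down through fork and lug past the spring catch until it seated, let go and moved the arm clear. The job was handed in at about 12 s of the 40 s allowed, with no verdict reported.

- **Seating:** pressing on the head afterwards with the shut fingers met a stiff stop at 20 N, with the head top at about 0.084 m. That puts the underside at the fork's 0.054 m face.
- **Final pictures:** the head sits flat and upright on the fork, the yellow pin is still in the rack, the larger blue look-alike pin was left alone, and the gripper touches nothing.
- **Check that disagreed:** the head-outline fit in the camera pictures did not confirm the height. From the wrist picture alone it put the underside at 0.038 m. It was off by a similar amount on the stored pin (0.050 m instead of 0.070 m), so I relied on the press test. The scene-picture fit gave 0.054 m but fitted poorly.
- **Sideways position:** the pin and hole positions agreed to within about 1 to 4 mm, which is only as good as the cameras.

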